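Pin the retaining bar of the bottle rack

ROBOT

A 7-joint arm with a two-finger parallel gripper is mounted at the origin on a cart in front of the work surface, level with it; the furniture and walls round the work are solid. World frame = base frame: x ahead of the robot, y to its left, z up, the work surface at z = 0. Lengths are in mm, angles in rad, forces in N, time in s.
With the tool pointing down it reaches from about 425 to 875 mm from the base axis. Payload 4.7 kg.
Tool frame: the origin (TCP) lies at the very end of the fingers, on their centre line; the grasp point (between the pads) lies 19 mm behind it (bot.grip_point_offset is the z of the grasp point in the tool frame, in mm); z points along the fingers, y is the line along which they close (so a half turn about z gives the same grasp; the last joint's range is limited). The gripper opens to 87 mm and grips with 3 to 60 N. Pads are 19 mm wide; open, the fingers measure 117 mm over their backs; the gripper's body (75 mm by 190 mm) begins 51 mm behind the grasp point.
Start: joints at [1.33, 0.321, -0.07, 1.45, 0.023, 1.371, -0.057], TCP at [163.812, -629.04, 222.587] pointing down, gripper open.
Joint ranges: [-2.86, 2.86], [-0.3, 2.09], [-1.38, 1.24], [0.06, 2.45], [-1.56, 4.7], [0.09, 2.05], [-2.69, 2.69]. Speed limits (rad/s): [2.57, 2.57, 3.14, 3.14, 3.14, 3.14, 3.14].

INTERFACE

Orientations are given as a unit quaternion [x, y, z, w].
In Python, from plant import bot gives the robot as it stands.
- The arm moves only by the shell command python3 -m jog 'ROWS' [FORCE]. ROWS is JSON, a list that holds one entry, the list of rows, each a list of 5 numbers: the shift along the tool's x, y, z in m, then the turn about the tool's z in degrees, then the closure, from -1 (fully open) to 1 (shut), so that 0 is half open. In form: [[[x, y, z, yaw, hand], ...]]. A call has 1 to 8 rows; each row shifts and turns the commanded pose from where the row before left it, along the tool's axes as they then stand; what a row does not reach is not made up. A row lasts 1/8 s, in which the tool goes at most 62.5 mm and 10.7 degrees, less where a joint would pass 70% of its speed; a pose out of reach is approached as far as the arm can. A call is refused whole if a number of a shift passes 0.0625 or a number of a turn 10.7, either way. A call with a gripper value outside its range is refused whole. The fingers move at their own pace and stop on an object; FORCE is the grip in N (left out, the last holds). Time passes only in rows, so rows that do not move let the fingers close. It gives the time, the measured TCP pose, the force, the opening and the grip force at its end, in the units of the state.
- bot.get_obs(): the state, without advancing time (a new reading comes with each control period).
- bot.get_image(name): name is "scene" or "top" or "wrist"; returns a dict with "frame" (420x560x3 uint8, red, green, blue), "range_z" (420x560 float32, mm along the optical axis (not along the pixel's ray), 0 where there is no reading), "fx", "fy", "cx", "cy" (pixels), "position" and "rotation" of the camera in the world; the wrist camera has in their place "mount" (4x4, takes a point from camera to tool coordinates, whose origin is the TCP and whose axes are the flange's). Camera axes: x right, y down, z forward; pixel columns grow to the right and rows downward; lengths in mm; the calibration is good to about 2 mm. A picture is of the moment at which its call begins: read the wrist's pose just before it.
- bot.hand_in(): hands the job in; it is judged then, once.
The state is a dict: "t": time; "joints": joint angles; "dq": joint speeds; "effort": joint torques, N m; "eef_pos": TCP position; "eef_rot": TCP orientation; "wrist_force": force on the tool from outside, world axes, zero at the start; "wrist_torque": the same for the moment, N m; "opening": opening from 0.0 (shut) to 1.0 (fully open); "grasp_force": force on a finger pad.
Only numpy, scipy, OpenCV 4.12 (cv2) and the standard library are available. Lean on these libraries where they do the work, as an engineer would, in place of code of your own. Each camera call takes 0.05 s, during which the arm holds its last target. There are 200 camera calls.

TASK

The steel retaining bar of the bottle rack is swung shut but not yet locked. Take the large lock pin by its wooden knob out of the wooden pin block and put it, point down, through the steel fork and the bar's eye at the end of the rack, until its flange lies flat on the fork. Leave the small pin in the block and the bar shut.

Things in the scene. Friction and masses are not known exactly. Their poses are not given: they have to be found in the camera images.
- lock_pin: Larger of two pins standing in a wooden block. Origin at the tip, z up the pin; round. Upward from the tip: steel shank 16 mm thick to z = 48 mm (first 12 mm a cone from 6 mm); steel flange 48 mm wide, 5 mm thick; dark wooden knob to grip, 22 mm thick, z = 53 to 95 mm. 0.14 kg. Flange rests on the block's top, shank in a 22 mm hole: lift it 50 mm straight up to clear.
- small_pin: Small pin in the block's other hole, 120 mm away (which hole is which varies); stays there. Origin at the tip, z up. Shank 12 mm thick, 24 mm long; flange 28 mm wide; dark wooden knob 14 mm thick, 26 mm tall. The block: 200 x 70 mm, top 55 mm above the worktop.
- fork_hole (a point): Centre of the hole's mouth on the fork's top face, 54 mm above the worktop; z up, +y along the bar, +x to the bottles. Fork: steel bracket at the rack's end next to the pin block; two level rings, 56 mm outside, 30 mm holes, the bar's like ring between them. Depth below the mouth: ring 0-8 mm, bar 14-24, ring 30-38, open to 54. Nearest bottle 110 mm off, 142 mm tall.
- bar (a joint): Angle of the retaining bar: flat steel, in front of the bottles, on a vertical hinge 310 mm from the fork hole. 0 = shut, the three holes in line; grows as it swings out to the robot. Starts at 0 to 0.012 rad (holes within 4 mm of line) and moves easily: the pin's cone centres it.
There are look-alikes about, which are no part of the job. What is shaped like the lock_pin but blue or red is not meant.

How it is judged:
By the outcome, as a careful person would: the job done as asked, in the order asked, and still so for the second after the job is handed in, with the robot touching nothing.
It also fails if it takes over 38 s, if anything falls off the work surface, if the arm or the gripper's body presses on something with over 40 N, if the wrist force passes 120 N, or if a joint passes its speed limit or range.

## Working session

There is one attempt and no reset: what is moved stays moved. The work goes in short steps, Python scripts to look and compute and a shell command to move; the robot and the scene stay as the last step left them, time stands still between calls to the robot, and variables do not carry over. Pictures are saved under pics/ and viewed, at most 10 in all, crops included, and the job is handed in when it is done.

```bash
ls; mkdir -p pics; cat > h.py <<'E'
import numpy as np, cv2
from scipy.spatial.transform import Rotation as R
from plant import bot
def snap(n):
    o=bot.get_obs(); im=bot.get_image(n)
    if n=='wrist':
        T=np.eye(4);T[:3,:3]=R.from_quat(o['eef_rot']).as_matrix();T[:3,3]=o['eef_pos']
        M=T@np.array(im['mount'])
    else:
        M=np.eye(4);r=np.array(im['rotation'])
        M[:3,:3]=r if r.shape==(3,3) else R.from_quat(r).as_matrix();M[:3,3]=im['position']
    im['M']=M;np.save('pics/last_%s.npy'%n,im,allow_pickle=True);return im
def load(n): return np.load('pics/last_%s.npy'%n,allow_pickle=True).item()
def ray(im,u,v):
    d=im['M'][:3,:3]@np.array([(u-im['cx'])/im['fx'],(v-im['cy'])/im['fy'],1]);return im['M'][:3,3],d
def pt(im,u,v):
    z=im['range_z'][int(v),int(u)];c,d=ray(im,u,v);return c+d*z
def onz(im,u,v,z):
    c,d=ray(im,u,v);return c+d*(z-c[2])/d[2]
def save(im,f,crop=None,s=1):
    a=im['frame'][:,:,::-1]
    if crop: x0,y0,x1,y1=crop;a=a[y0:y1,x0:x1]
    cv2.imwrite('pics/'+f,cv2.resize(a,None,fx=s,fy=s,interpolation=cv2.INTER_CUBIC))
E
python3 - <<'E'
from h import *
a=[snap(n) for n in('scene','top','wrist')]
for n,i in zip('stw',a): print(n,i['M'].round(2).tolist(),i['fx'],i['cx'],i['cy'])
save(a[0],'s1.png');save(a[1],'t1.png')
o=bot.get_obs();print(o)
E
```

```text
pics
s [[0.91, -0.21, 0.36, -189.28], [-0.42, -0.47, 0.78, -1557.75], [0.01, -0.86, -0.52, 969.63], [0.0, 0.0, 0.0, 1.0]] 543.0051467689509 281.3212994725912 217.36795023248163
t [[-0.42, -0.81, 0.41, -336.56], [-0.91, 0.38, -0.19, 194.27], [-0.0, -0.45, -0.89, 1829.47], [0.0, 0.0, 0.0, 1.0]] 522.9116436644247 281.5362592538454 204.95311393609137
w [[0.25, -0.94, -0.25, 231.22], [-0.97, -0.24, -0.06, -611.56], [-0.0, 0.25, -0.97, 384.4], [0.0, 0.0, 0.0, 1.0]] 366.2472929426291 273.43437286490416 201.26399353523288
{'t': 0.15, 'joints': array([ 1.33010367,  0.32166464, -0.0700608 ,  1.45139268,  0.02259653,
        1.3707846 , -0.05689056]), 'dq': array([-1.02234014e-03, -1.25221812e-03, -1.79962524e-03, -4.19545705e-03,
        6.16386859e-05,  2.99920528e-04, -1.12803851e-03]), 'effort': array([ 6.77858793e-05, -4.91795933e+01, -4.04487904e-01, -3.12876749e+01,
       -6.39970461e-02,  4.05887794e-02,  1.03388463e-04]), 'eef_pos': array([ 163.66721993, -628.63098414,  221.70587686]), 'eef_rot': array([ 9.91895135e-01,  1.27057097e-01, -1.37131586e-04, -7.18659596e-04]), 'wrist_force': array([-0.52319003,  0.38659541,  0.60808009]), 'wrist_torque': array([-0.01000231, -0.05647325,  0.02793468]), 'grasp_force': 0.0, 'opening': 1.0019766276360156}
```

View pics/s1.png

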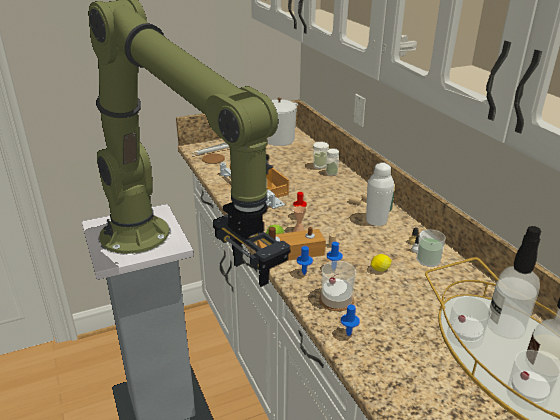

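View pics/t1.png

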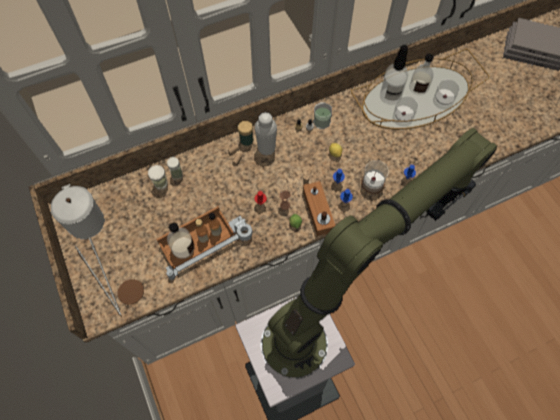

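The scene view shows the block at about (300,243), blue look-alikes at (304,260), (335,253) and (350,320), and a red one at (300,203). In the top view the block has pins at (314,190) and (323,217). There is an unidentified brown object at (285,200), and the rack is at (200,245) with its fork near (243,230).

```bash
python3 - <<'E'
from h import *
t=load('top');save(t,'t2.png',(150,165,370,285),3.6)
for n,u,v in[('pinA',314,190),('pinB',323,217),('brown',285,196),('fork?',243,230),('forklow',240,222),('hinge?',171,272)]: print(n,pt(t,u,v).round())
E
```

```text
pinA [ 475. -316.   74.]
pinB [ 355. -292.   85.]
brown [ 509. -209.   52.]
fork? [468. -13.   3.]
forklow [480.  -9.  56.]
hinge? [409. 292.  42.]
```

View pics/t2.png

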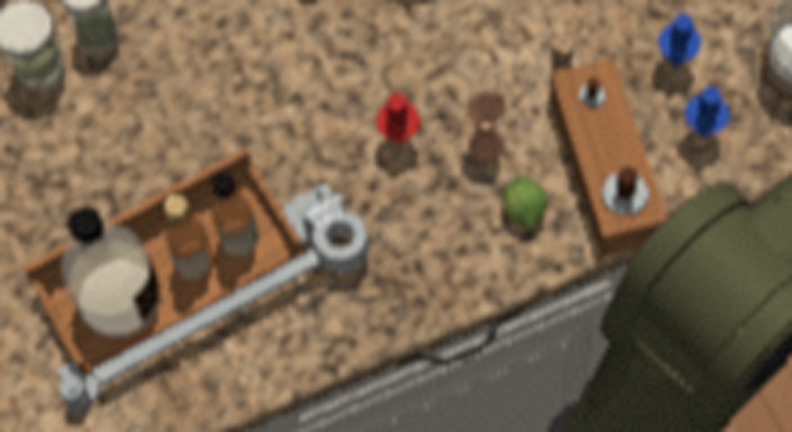

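Candidates, in top-view pixels:
- Dark knob with a wide flange in the block: (324,214)
- Small pin in the block: (314,190)
- Blue pins: (338,177) and (346,196)
- Red pin: (260,195)
- Brown hourglass object: (285,200)

I choose (324,214), the wide-flange dark knob. The fork mouth is at about (244.4,229.4). The next step is to compute positions and move the wrist camera above the pin.

```bash
python3 - <<'E'
from h import *
t=load('top')
f=lambda x,y:(150+x/3.6-.4,165+y/3.6-.4)
print('flange',onz(t,*f(626,193),60),'knob',onz(t,*f(627,173),102),'small',onz(t,*f(592,95),58))
print('fork',onz(t,*f(340,232),54),'hinge',onz(t,*f(75,380),54), 'bottles',onz(t,*f(224,185),142),onz(t,*f(175,205),142))
o=bot.get_obs();m=R.from_quat(o['eef_rot']).as_matrix();print(m.round(3))
d=np.array([355,-290,210])-o['eef_pos'];print(m.T@d)
print(bot.get_image('wrist')['mount'])
E
```

```text
flange [ 359.13232533 -297.88228394   60.        ] knob [ 362.29246828 -297.42262807  102.        ] small [ 478.53021061 -318.4056201    58.        ]
fork [447.26120765 -11.82858908  54.        ] hinge [410.97962415 290.45711514  54.        ] bottles [504.4724121   82.66691278 142.        ] [504.64073759 134.65708571 142.        ]
[[ 0.968  0.252 -0.   ]
 [ 0.252 -0.968  0.001]
 [-0.    -0.001 -1.   ]]
[ 270.50983109 -279.45387912   12.08984831]
[[-7.44877424e-04 -9.67518202e-01 -2.52800267e-01  6.96300432e+01]
 [ 9.99999659e-01 -8.10956919e-04  1.57192913e-04  3.08304535e-01]
 [-3.57097130e-04 -2.52800063e-01  9.67518476e-01 -1.62808691e+02]
 [ 0.00000000e+00  0.00000000e+00  0.00000000e+00  1.00000000e+00]]
```

```bash
python3 -m jog '[[[0.034,-0.034,0,0,-1],[0.034,-0.034,0,0,-1],[0.034,-0.034,0,0,-1],[0.034,-0.034,0,0,-1],[0.034,-0.034,0,0,-1],[0.034,-0.034,0,0,-1],[0.034,-0.034,0,0,-1],[0.034,-0.034,0,0,-1]]]'; python3 -m jog '[[[0,0,0,-10,-1],[0,0,0,-10,-1],[0,0,0,-10,-1],[0,0,0,-10,-1],[0,0,0,0,-1]]]'
python3 - <<'E'
from h import *
w=snap('wrist');save(w,'w1.png');print(bot.get_obs()['eef_pos'],bot.get_obs()['joints'].round(2))
m=w['M'];p=np.linalg.inv(m)@np.array([360,-297,60,1]);print(p,w['fx']*p[0]/p[2]+w['cx'],w['fy']*p[1]/p[2]+w['cy'])
E
```

```text
t: 1.2
eef_pos: [359.0, -295.8, 222.6]
eef_rot: [0.992, 0.127, 0.0, 0.0]
wrist_force: [-0.5, -0.5, 0.7]
opening: 1.0
grasp_force: 0.0
t: 1.82
eef_pos: [358.4, -297.2, 222.5]
eef_rot: [0.889, 0.458, -0.0, -0.0]
wrist_force: [-0.1, -0.1, 0.2]
opening: 0.999
grasp_force: 0.0
[ 358.39981659 -297.15291583  222.46744836] [ 0.98 -0.06 -0.33  1.88 -0.02  1.32  0.04]
[  0.44048132 -16.37775679 331.93427243   1.        ] 273.92038803114156 183.1932199284238
```

View pics/w1.png

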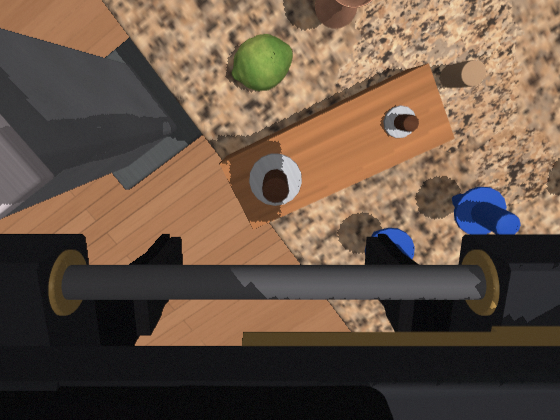

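The large pin's flange is centred near (276,180) and its knob top near (276,187). The small pin is at (400,122), with blue pins at (395,240) and (485,210). I will check the choice in a close crop.

```bash
python3 - <<'E'
from h import *
w=load('wrist');save(w,'w2.png',(225,130,325,230),6)
z=w['range_z'];print(z[186,276],z[165,276],pt(w,276,188),pt(w,262,170),pt(w,320,170))
# ellipse fit of flange by colour+depth
fr=w['frame'].astype(int);h=np.array([[pt(w,u,v)[2] for u in range(225,325)] for v in range(130,230)])
m=(h>80)
ys,xs=np.nonzero(m);print('knob px',len(xs),'top',np.percentile(h[m],[50,90,99]))
m=(abs(h-np.median(h[h>90] if (h>90).any() else h))<6);ys,xs=np.nonzero(m)
print('knobtop',xs.mean()+225,ys.mean()+130,onz(w,xs.mean()+225,ys.mean()+130,102))
E
```

```text
289.2642 327.44836 [ 364.19208285 -293.81227161  102.46168242] [ 358.37906277 -280.87674026   60.48964353] [ 400.71353319 -312.21169079   55.41595989]
knob px 687 top [102.28351941 103.62346062 385.2545102 ]
knobtop 275.28169014084506 189.1443661971831 [ 363.13320582 -294.32395462  102.        ]
```

View pics/w2.png

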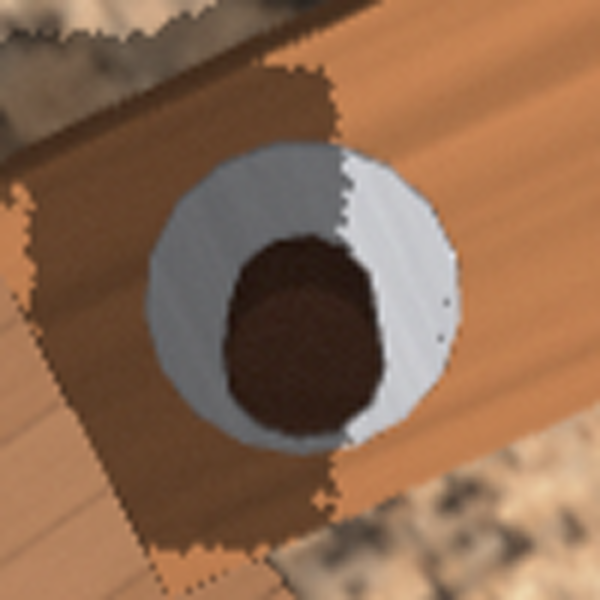

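The crop shows a dark knob on a wide steel flange in the block, which matches the lock pin. The flange centre is at (275.4,179.4) and the knob top centre at (275.6,189.9).

```bash
python3 - <<'E'
from h import *
w=load('wrist');t=load('top')
a=onz(w,275.2,179.2,60);b=onz(w,275.2,189.6,102);print(a,b)
# two-view triangulation of knob top & flange (top cam)
for (u,v),(U,V) in [((275.2,189.6),(323.8,212.9)),((275.2,179.2),(323.5,218.2))]:
    c1,d1=ray(w,u,v);c2,d2=ray(t,U,V);s=np.linalg.lstsq(np.c_[d1,-d2],c2-c1,rcond=None)[0]
    print('tri',c1+d1*s[0],c2+d2*s[1])
o=bot.get_obs();m=R.from_quat(o['eef_rot']).as_matrix();print(m.round(3))
p=(a+b)/2;print(m.T@(np.array([p[0],p[1],66])-o['eef_pos']))
E
```

```text
[ 363.08109228 -294.67513138   60.        ] [ 362.86565216 -294.58779685  102.        ]
tri [ 362.55922955 -295.03994032   99.60654154] [ 362.09887114 -297.6039952   100.14984943]
tri [ 362.34414734 -295.77081851   53.35072282] [ 361.48518309 -299.58902273   54.07509728]
[[ 0.582  0.813 -0.   ]
 [ 0.813 -0.582 -0.   ]
 [-0.    -0.    -1.   ]]
[  4.72665806   2.27186312 156.46672127]
```

```bash
python3 -m jog '[[[0.005,0.002,0.03,0,-1],[0,0,0.03,0,-1],[0,0,0.03,0,-1],[0,0,0.03,0,-1],[0,0,0.02,0,-1],[0,0,0.016,0,-1],[0,0,0,0,-1],[0,0,0,0,-1]]]'; python3 -m jog '[[[0,0,0,0,0],[0,0,0,0,0.5],[0,0,0,0,1],[0,0,0,0,1],[0,0,0,0,1],[0,0,0,0,1]]]' 30
```

```text
t: 2.88
eef_pos: [363.5, -294.7, 67.3]
eef_rot: [0.889, 0.458, 0.0, 0.001]
wrist_force: [0.2, -0.2, -0.4]
opening: 0.999
grasp_force: 0.0
t: 3.62
eef_pos: [362.9, -294.3, 66.5]
eef_rot: [0.889, 0.459, -0.0, -0.0]
wrist_force: [0.3, -0.6, 0.1]
opening: 0.402
grasp_force: 0.0
```

```bash
python3 -m jog '[[[0,0,0,0,1],[0,0,0,0,1],[0,0,0,0,1],[0,0,0,0,1],[0,0,0,0,1],[0,0,0,0,1]]]' 30;  python3 -m jog '[[[0,0,-0.02,0,1],[0,0,-0.02,0,1],[0,0,-0.02,0,1],[0,0,-0.03,0,1],[0,0,-0.03,0,1],[0,0,-0.03,0,1],[0,0,0,0,1],[0,0,0,0,1]]]'
python3 - <<'E'
from h import *
o=bot.get_obs();m=R.from_quat(o['eef_rot']).as_matrix()
print(m.T@(np.array([447,-12,o['eef_pos'][2]])-o['eef_pos']))
E
```

```text
t: 4.38
eef_pos: [362.9, -294.3, 66.5]
eef_rot: [0.889, 0.459, -0.0, -0.0]
wrist_force: [-1.1, -0.3, -0.5]
opening: 0.244
grasp_force: 30.0
t: 5.38
eef_pos: [362.4, -293.9, 215.3]
eef_rot: [0.889, 0.459, -0.0, -0.001]
wrist_force: [0.3, 0.5, -1.8]
opening: 0.241
grasp_force: 30.0
[ 2.78799073e+02 -9.43861719e+01  1.68964133e-01]
```

```bash
python3 -m jog '[[[0.028,-0.012,0,0,1],[0.028,-0.012,0,0,1],[0.028,-0.012,0,0,1],[0.028,-0.012,0,0,1],[0.028,-0.012,0,0,1],[0.028,-0.012,0,0,1],[0.028,-0.012,0,0,1],[0.024,-0.01,0,0,1]]]'; python3 -m jog '[[[0,0,0,0,1],[0,0,0,0,1],[0,0,0,0,1]]]'
python3 - <<'E'
from h import *
w=snap('wrist');save(w,'w3.png',None,1.4)
m=w['M'];p=np.linalg.inv(m)@np.array([447,-12,54,1]);print(w['fx']*p[0]/p[2]+w['cx'],w['fy']*p[1]/p[2]+w['cy'])
E
```

```text
t: 6.38
eef_pos: [413.0, -59.2, 214.9]
eef_rot: [0.888, 0.459, -0.001, -0.001]
wrist_force: [1.3, -0.1, -1.6]
opening: 0.239
grasp_force: 30.0
t: 6.75
eef_pos: [413.3, -61.6, 216.0]
eef_rot: [0.889, 0.458, -0.0, -0.0]
wrist_force: [-0.8, -0.5, -1.8]
opening: 0.244
grasp_force: 30.0
271.0145420801778 116.54272064382117
```

View pics/w3.png

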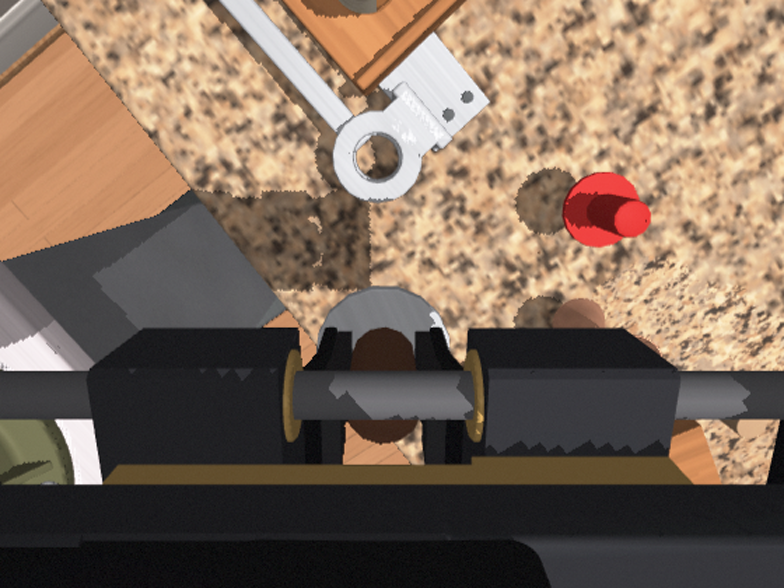

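The fork ring's hole is at about (379,157) in this 1.4x picture, and the red look-alike is at (605,210). The pin is held upright in the fingers, with its flange top edge at (380,288). I will refine the hole from the depth contour and view a crop.

```bash
python3 - <<'E'
from h import *
w=load('wrist');x0,y0=225,65
h=np.array([[pt(w,u,v)[2] for u in range(x0,325)] for v in range(y0,165)])
m=((h>48)&(h<60)).astype(np.uint8);print('ring z',np.median(h[m>0]))
cs,hi=cv2.findContours(m,cv2.RETR_CCOMP,cv2.CHAIN_APPROX_NONE)
for c,q in zip(cs,hi[0]):
    if len(c)>25: print('hole' if q[3]>=0 else 'outer',len(c),(e:=cv2.fitEllipse(c)),onz(w,e[0][0]+x0,e[0][1]+y0,54))
save(w,'w4.png',(x0,y0,325,165),6)
t=load('top');c1,d1=ray(w,379/1.4,157/1.4);c2,d2=ray(t,150+340/3.6-.4,165+232/3.6-.4);s=np.linalg.lstsq(np.c_[d1,-d2],c2-c1,rcond=None)[0];print('tri',c1+d1*s[0],c2+d2*s[1])
o=bot.get_obs();m=R.from_quat(o['eef_rot']).as_matrix()
print('held flange z check',pt(w,272,212), 'tcp',o['eef_pos'],m.round(3).tolist())
E
```

```text
ring z 54.61996629925167
outer 226 ((51.14207458496094, 40.65192794799805), (63.2103157043457, 88.22624969482422), 48.38697052001953) [455.88769773  -7.15563196  54.        ]
hole 100 ((44.27500534057617, 47.03730010986328), (34.90517807006836, 35.9564208984375), 0.05200586095452309) [447.98551586  -8.05309035  54.        ]
tri [448.90916806  -8.86742159  51.89937921] [448.16887873 -12.06725009  51.94399739]
held flange z check [424.80741262 -45.47854636 209.98382432] tcp [413.43585476 -61.47204081 216.15058898] [[0.581, 0.814, -0.001], [0.814, -0.581, 0.0], [-0.0, -0.001, -1.0]]
```

View pics/w4.png

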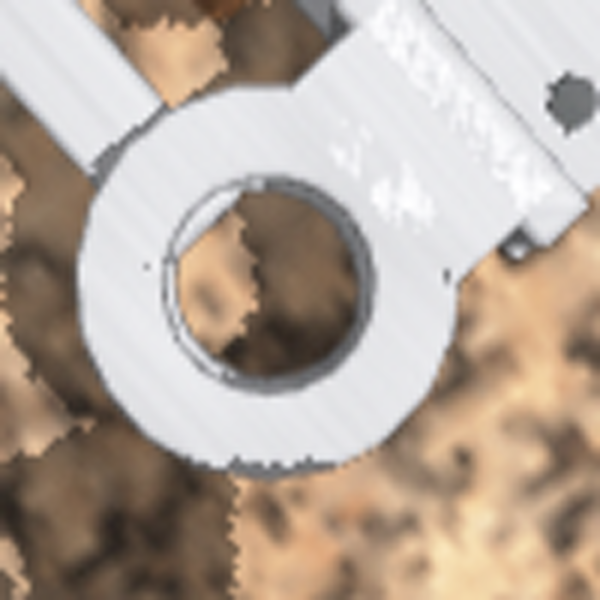

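The hole centre is at (268,282) in the crop, with the bar's eye edge peeking out at its upper left. This gives the mouth at (448,-8), z about 54. Next I move above it and part-way down.

```bash
python3 -m jog '[[[0.02,-0.001,0,0,1],[0.02,-0.001,0,0,1],[0.0237,-0.001,0,0,1],[0,0,0.03,0,1],[0,0,0.03,0,1],[0,0,0.02,0,1],[0,0,0,0,1],[0,0,0,0,1]]]'
python3 - <<'E'
from h import *
o=bot.get_obs();m=R.from_quat(o['eef_rot']).as_matrix()
print(o['eef_pos'],m.T@(np.array([448,-8,65.5])-o['eef_pos']),o['wrist_force'])
s=snap('scene');w=snap('wrist')
p=np.linalg.inv(s['M'])@np.array([448,-8,54,1]);u,v=int(s['fx']*p[0]/p[2]+s['cx']),int(s['fy']*p[1]/p[2]+s['cy']);print(u,v)
save(w,'w5.png',(160,60,380,260),3)
E
```

```text
t: 7.8
eef_pos: [448.9, -7.2, 137.4]
eef_rot: [0.889, 0.458, 0.0, 0.0]
wrist_force: [-0.1, 0.2, -1.4]
opening: 0.245
grasp_force: 30.0
[448.89808801  -7.24286419 137.35348622] [-1.17922411 -0.3660695  71.85247888] [-0.12774058  0.21995464 -1.35252797]
260 194
```

View pics/w5.png

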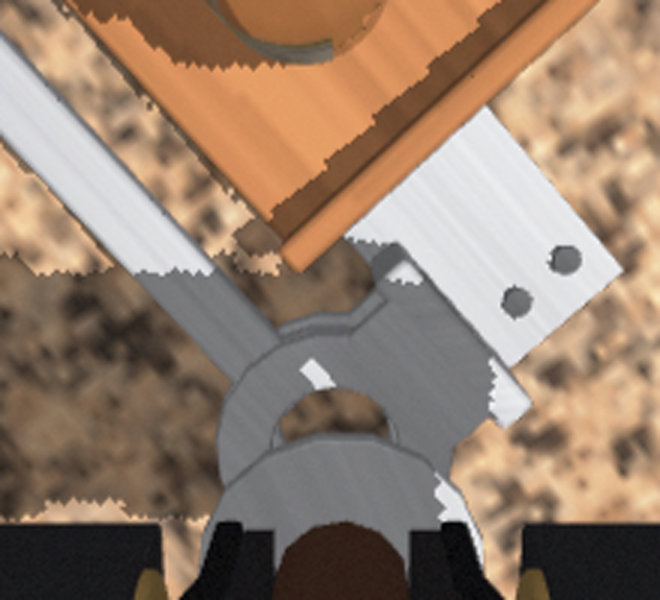

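The held flange sits over the ring, with columns agreeing within about 2 mm at (343,435) against (335,440). I will descend in steps.

```bash
python3 -m jog '[[[-0.001,0,0.015,0,1],[0,0,0.01,0,1],[0,0,0.01,0,1],[0,0,0.01,0,1],[0,0,0.008,0,1],[0,0,0,0,1]]]'; python3 -m jog '[[[0,0,0.006,0,1],[0,0,0.006,0,1],[0,0,0.004,0,1],[0,0,0,0,1],[0,0,0,0,1]]]'
```

```text
t: 8.65
eef_pos: [447.2, -7.6, 82.8]
eef_rot: [0.889, 0.459, -0.001, -0.001]
wrist_force: [0.0, 0.4, -1.7]
opening: 0.246
grasp_force: 30.0
t: 9.28
eef_pos: [447.8, -7.7, 67.6]
eef_rot: [0.889, 0.459, 0.0, 0.0]
wrist_force: [0.1, -0.1, -1.3]
opening: 0.242
grasp_force: 30.0
```

```bash
python3 -m jog '[[[0,0,0.001,0,1],[0,0,0.001,0,1],[0,0,0,0,1],[0,0,0,0,1]]]'; python3 -m jog '[[[0,0,0.001,0,1],[0,0,0,0,1],[0,0,0,0,1]]]'
```

```text
t: 9.78
eef_pos: [447.7, -7.7, 65.5]
eef_rot: [0.889, 0.459, -0.0, 0.0]
wrist_force: [0.0, -0.5, -1.6]
opening: 0.245
grasp_force: 30.0
t: 10.15
eef_pos: [447.7, -7.7, 65.4]
eef_rot: [0.889, 0.459, -0.0, 0.0]
wrist_force: [-3.1, -0.2, 7.6]
opening: 0.247
grasp_force: 30.0
```

The wrist force rose to +7.6 N at the expected height, so the flange has met the fork. I will release and back straight up, then look.

```bash
python3 -m jog '[[[0,0,0,0,0.4],[0,0,0,0,0.3],[0,0,0,0,0.2],[0,0,0,0,0],[0,0,0,0,-0.3],[0,0,0,0,-0.3],[0,0,0,0,-0.3],[0,0,0,0,-0.3]]]'; python3 -m jog '[[[0,0,-0.015,0,-0.3],[0,0,-0.025,0,-0.3],[0,0,-0.03,0,-0.3],[0,0,-0.04,0,-0.3],[0,0,-0.04,0,-0.3],[-0.03,0,0,0,-0.3],[-0.03,0,0,0,-0.3],[0,0,0,0,-0.3]]]'
python3 - <<'E'
from h import *
w=snap('wrist');save(w,'w6.png',(160,30,380,230),3)
x0,y0,x1,y1=180,30,370,200
P=np.array([[pt(w,u,v) for u in range(x0,x1)] for v in range(y0,y1)]).reshape(-1,3)
d=np.hypot(P[:,0]-448,P[:,1]+8)
for a,b in((0,9),(14,22),(25.5,27.5)):
    q=P[(d>a)&(d<b)];print(a,b,len(q),np.percentile(q[:,2],[10,50,90]).round(1))
q=P[(P[:,2]>56)&(P[:,2]<63)&(d<30)];A=np.c_[q[:,:2]-q[:,:2].mean(0),np.ones(len(q))];print('tilt fit',np.linalg.lstsq(A,q[:,2],rcond=None)[0],q.mean(0))
E
```

```text
t: 11.15
eef_pos: [447.7, -7.7, 64.5]
eef_rot: [0.889, 0.459, -0.0, 0.0]
wrist_force: [-1.1, 0.2, -0.4]
opening: 0.646
grasp_force: 0.0
t: 12.15
eef_pos: [412.2, -58.3, 215.5]
eef_rot: [0.889, 0.457, 0.0, 0.001]
wrist_force: [-0.2, 0.6, 0.3]
opening: 0.648
grasp_force: 0.0
0 9 615 [100.9 101.9 378.3]
14 22 1291 [58.7 59.7 60.6]
25.5 27.5 437 [53.4 54.5 55.4]
tilt fit [-7.11054825e-04 -1.05822520e-03  5.96042415e+01] [448.53719371  -8.22859302  59.60424147]
```

View pics/w6.png

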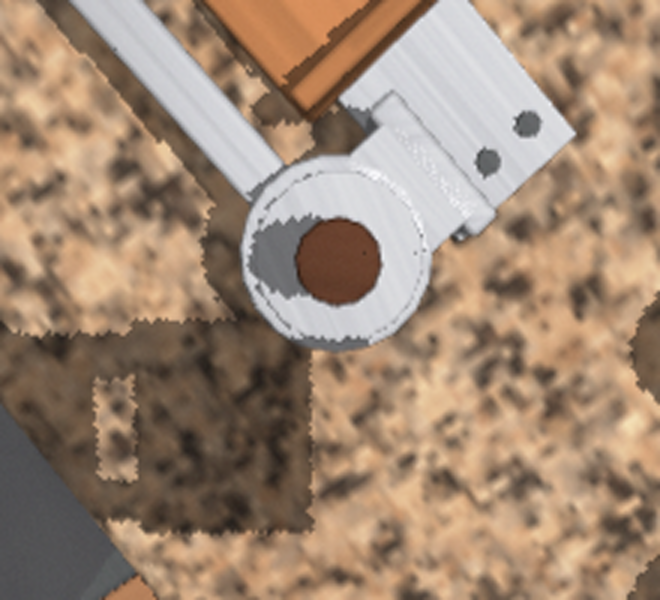

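The pin stands in the fork with its knob at (338,260). The flange lies level on the ring: its top is at 59.6 mm with a tilt of about 0.001 rad. The bar is shut. I am handing in.

```bash
python3 -c "
from plant import bot
print(bot.hand_in())"
```

```text
the job is handed in; nothing more can be done
None
```

The lock pin is through the fork and the bar's eye with its flange flat on the fork, the bar is shut, the small pin was not touched, and the job was handed in at about 12 s; no verdict came back.

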